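# Set a telescoping hold-down onto a gear

### The arm

A 6-joint arm with a two-finger parallel gripper is mounted at the origin on a cart in front of the work surface, level with it; the furniture and walls round the work are solid. World frame = base frame: x ahead of the robot, y to its left, z up, the work surface at z = 0. Lengths are in mm, angles in rad, forces in N, time in s.
With the tool pointing down it reaches from about 275 to 750 mm from the base axis. Payload 10.2 kg.
Tool frame: the origin (TCP) lies midway between the tips of the shut fingers; the grasp point (between the pads) lies 19 mm behind it (ctrl.grasp_offset is the distance from the TCP to the grasp point, in mm); z points along the fingers, y is the line along which they close (so a half turn about z gives the same grasp; the last joint's range is limited). The gripper opens to 85 mm and grips with 20 to 120 N. Pads are 22 mm wide; open, the fingers measure 114 mm over their backs; the gripper's body (76 mm by 85 mm) begins 54 mm behind the grasp point. The pads swing forward as they close: fully open they stand 13 mm farther back than shut.
Start: joints at [-1.323, 0.313, 1.498, -0, 1.331, -0.223], TCP at [238.129, -467.895, 231.294] pointing down, gripper open.
Joint ranges: [-2.94, 2.94], [-0.97, 2.17], [0.19, 2.56], [-1.23, 4.37], [0.02, 3.11], [-2.88, 2.88]. Speed limits (rad/s): [2.39, 2.39, 3.01, 3.14, 3.14, 3.14].

### API

Orientations are given as a unit quaternion [w, x, y, z].
In Python, from rig import ctrl, viewer, models gives the robot as it stands. The module is installed in compiled form; this text tells all that it offers.
- The arm moves only by the shell command python3 -m pendant 'ROWS' [OPENING] [FORCE]. ROWS is text: rows parted by semicolons, each of 4 numbers parted by spaces: the shift along the tool's x, y, z in m, then the turn about the tool's z in rad. In form: x y z yaw; .... A call has 1 to 10 rows; each row shifts and turns the commanded pose from where the row before left it, along the tool's axes as they then stand; what a row does not reach is not made up. A row lasts 1/8 s, in which the tool goes at most 62.5 mm and 10.7 degrees, less where a joint would pass 70% of its speed; a pose out of reach is approached as far as the arm can. A call is refused whole if a number of a shift passes 0.0625 or a number of a turn 0.188, either way. A call with a gripper value outside its range is refused whole. OPENING is the opening, from 0 (shut) to 1 (fully open), set as the call begins (- or left out, the last holds). The fingers move at their own pace and stop on an object; FORCE is the grip in N (left out, the last holds). Time passes only in rows, so rows that do not move let the fingers close. It gives the time, the measured TCP pose, the force, the opening and the grip force at its end, in the units of the state.
- ctrl.sense(): the state, without advancing time (a new reading comes with each control period).
- viewer.capture(name): name is "scene" or "top" or "wrist"; returns a dict with "color" (400x640x3 uint8, red, green, blue), "vertical_fov" (degrees; the focal length in pixels is half the picture's height over the tangent of half this angle, whatever the lens; pixels are square), "cx", "cy" (the principal point, pixels), "pose" (4x4, takes a point from camera to world coordinates). Camera axes: x right, y down, z forward; pixel columns grow to the right and rows downward; lengths in mm; the calibration is good to about 2 mm. A picture is of the moment at which its call begins. There is no depth.
- ctrl.finish_job(): hands the job in; it is judged then, once.
Trained networks look in the newest picture that a camera, given by its name, has taken for a name from the list of things; names that differ only in an ending like _2 or _b are one class to them, and where a whole thing is asked for, a point or a joint stands for the part that bears it (a point fixed in the world has none). Each returns a list of dicts, best first, with "p" (0 to 1); they miss things now and then, are a little off and sometimes report something else, mostly with a low value. They report only what shows in the picture. A call takes as long as a camera call. They do not tell look-alikes from the thing itself.
- models.boxes_of(camera, query): "at" ([x, y, z] in mm, in world coordinates, good to about 4 mm: the middle of the surface that is visible of it).
The state is a dict: "time_s": time; "joints": joint angles; "dq": joint speeds; "tau": joint torques, N m; "eef_pos": TCP position; "ee_rot": TCP orientation; "force": force on the tool from outside, world axes, zero at the start; "wrist_torque": the same for the moment, N m; "grip_width": opening from 0.0 (shut) to 1.0 (fully open); "grip_force": force on a finger pad.
Only numpy, scipy, OpenCV 4.12 (cv2) and the standard library are available. Lean on these libraries where they do the work, as an engineer would, in place of code of your own. Each camera call takes 0.05 s, during which the arm holds its last target. There are 200 camera calls.

### The job

The gear on the bench stand is to be held down for cleaning. Turn the T-handle of the telescoping hold-down anticlockwise (seen from above) to unlock it, push it down until its sprung foot bears on the gear with about 10 N (firm but gentle, never as much as 25 N), then keep it there while you turn the handle clockwise all the way back to lock it, and let go. The gear must stay clamped in its place; leave the brush, bearing and washer beside the stand alone.

Things in the scene. Friction and masses are not known exactly. Their poses are not given: they have to be found in the camera images.
- stand: fixed hold-down stand: dark steel base plate 200 x 150 x 12 mm, round column at its back (+x) edge up to 172 mm, grey arm reaching forward to an upright sleeve (58 mm across, from 102 to 183 mm above the bench). Origin: on the bench surface, straight below the sleeve's axis; x points from the sleeve towards the column, z up.
- handle_grip (a point): centre of the black T-handle bar on top of the telescoping tube: bar 56 mm long (its x axis), 18 mm thick (its y axis), 45 mm tall; the point is half-way up, on the axis of sleeve and tube, about 273 mm above the bench minus the extension. Grip it across the 18 mm, from above. Below the bar: a neck 26 mm across, then the 18 mm tube. z up; it slides along z and turns about z.
- twist (a joint): turn of the handle, rad; grows anticlockwise seen from above. 0 = locked, 1.3 = end stop of the unlocked side, -0.1 = end stop of the locked side. The lock is a cam: from 0.55 rad down to 0 it wedges harder and harder (0.1 to 0.5 N m to turn it); beyond 0.6 the tube is free to slide. Turned back below 0.2 it holds the tube against 25 N and more either way. It stays where it is left.
- extension (a joint): how far the telescoping section is pushed down out of the sleeve, m; 0 = fully up, 0.062 = lower end stop. Unlocked, it slides with about 3 N of friction and stays where it is left, except that a compressed foot pushes it up again.
- plunger: telescoping section with all it carries: tube, T-handle, rod and, below, a rubber foot 46 mm across. Its origin is no grip point. The foot's stem is screwed in by an unmeasured amount: its underside is 56 to 80 mm above the bench at extension 0, so feel for the gear. The foot is sprung: 1 N plus 4 N per mm pressed in, solid after 8 mm; it does not turn with the handle.
- gear: plain steel helical gear, loose, 88 mm across, 18 mm thick, lying flat on the base plate under the foot, with its top 30 mm above the bench. Origin: centre of its underside.
- bearing_mid (a point): centre of a loose roller bearing, 68 mm across, 20 mm tall, lying on the bench beside the stand; to be left alone
- washer_mid (a point): centre of a loose steel thrust washer, 65 mm across, 9 mm tall, lying on the bench beside the stand; to be left alone
- brush_small_mid (a point): centre of a loose cleaning brush, 177 x 30 x 14 mm, lying on the bench beside the stand; to be left alone
There are look-alikes about, which are no part of the job. What is shaped like the gear but purple or red is not meant.

How it is judged (in metres and radians):
On the way, in this order (a step that is already met when the one before it is completed fails the run):
1. the handle has been turned anticlockwise out of its lock (value of joint twist above 0.55 rad), for 0.2 s.
2. still unlocked, the section has been pushed down until its foot presses on the gear (value of joint twist above 0.4 rad and contact force between plunger and gear above 3 N), for 0.2 s.
At the end, for the whole second after the job is handed in: the handle is turned back to its lock (twist below 0.2 rad), the section is extended by more than 20 mm, its foot presses on the gear with 5 to 16 N held by the lock alone, and the gear's centre is within 12 mm of the sleeve's axis (value of joint twist below 0.2 rad and contact force between plunger and gear between 5 and 16 N and horizontal distance between gear and stand below 0.012 m and value of joint extension above 0.02 m); the robot touches nothing.
It fails at once if the foot presses on the gear with more than 25 N (contact force between plunger and gear above 25 N).
It fails at once if the gear is shifted by more than 10 mm (distance of gear from where it was at the start of the episode above 0.01 m).
It fails at once if the bearing, washer or brush is moved by more than 15 mm (distance of any of bearing_mid, washer_mid, brush_small_mid from where it was at the start of the episode above 0.015 m).
It also fails if it takes over 51 s, if anything falls off the work surface, if the arm or the gripper's body presses on something with over 40 N, if the wrist force passes 120 N, or if a joint passes its speed limit or range.

## Working session

There is one attempt and no reset: what is moved stays moved. The work goes in short steps, Python scripts to look and compute and a shell command to move; the robot and the scene stay as the last step left them, time stands still between calls to the robot, and variables do not carry over. Pictures are saved under pics/ and viewed, at most 10 in all, crops included, and the job is handed in when it is done.

```bash
mkdir -p pics
cat > h.py <<'E'
import cv2,numpy as np
from rig import ctrl,viewer,models
def cap(n):
    d=viewer.capture(n); d['f']=200/np.tan(np.radians(d['vertical_fov'])/2); return d
def save(d,fn,crop=None,s=1):
    im=d['color'][...,::-1]
    if crop: im=im[crop[1]:crop[3],crop[0]:crop[2]]
    cv2.imwrite('pics/'+fn,cv2.resize(im,None,fx=s,fy=s,interpolation=cv2.INTER_CUBIC))
def onz(d,u,v,z):
    r=d['pose'][:3,:3]@np.array([(u-d['cx'])/d['f'],(v-d['cy'])/d['f'],1]);o=d['pose'][:3,3]
    return o+r*(z-o[2])/r[2]
def proj(d,p):
    c=d['pose'][:3,:3].T@(np.array(p)-d['pose'][:3,3]);return d['f']*c[0]/c[2]+d['cx'],d['f']*c[1]/c[2]+d['cy']
E
python3 - <<'E'
from h import *
for n in('scene','top'):
    d=cap(n);save(d,n+'1.png')
    print(n,d['pose'][:3,3].round())
    for q in('handle_grip','gear','stand','plunger','bearing_mid','washer_mid','brush_small_mid'):
        print(q,[(np.round(b['at']),round(b['p'],2),np.round(proj(d,b['at']))) for b in models.boxes_of(n,q)][:3])
s=ctrl.sense();print({k:np.round(v,3) for k,v in s.items()},ctrl.grasp_offset)
E
```

```text
scene [ 550. -535.  807.]
handle_grip [(array([474.,  -2., 271.]), 0.77, array([308., 184.]))]
gear [(array([500., 212.,  18.]), 0.87, array([328., 195.])), (array([302., 186.,  20.]), 0.83, array([256., 194.])), (array([475.,  -5.,  31.]), 0.61, array([308., 255.]))]
stand [(array([507., -14.,  26.]), 0.71, array([321., 262.])), (array([475.,  -6.,  32.]), 0.57, array([308., 256.]))]
plunger [(array([479.,  -0., 268.]), 0.72, array([311., 185.]))]
bearing_mid [(array([ 532., -154.,   20.]), 0.91, array([324., 319.]))]
washer_mid [(array([ 428., -124.,   10.]), 0.69, array([280., 302.]))]
brush_small_mid []
top [ 378.   30. 1021.]
handle_grip [(array([471.,   4., 293.]), 0.73, array([335., 190.]))]
gear [(array([457.,  13.,  27.]), 0.93, array([328., 208.])), (array([480., 225.,  16.]), 0.92, array([248., 201.])), (array([304., 192.,  11.]), 0.61, array([261., 268.]))]
stand [(array([503.,   4.,  14.]), 0.76, array([331., 191.]))]
plunger [(array([470.,   1., 290.]), 0.78, array([337., 191.]))]
bearing_mid [(array([ 530., -146.,   23.]), 0.9, array([388., 180.]))]
washer_mid [(array([ 428., -121.,   10.]), 0.7, array([379., 219.])), (array([ 534., -145.,   23.]), 0.16, array([387., 179.]))]
brush_small_mid [(array([510., 131.,  15.]), 0.77, array([284., 189.])), (array([471.,   5., 290.]), 0.74, array([335., 190.]))]
{'time_s': np.float64(0.8), 'joints': array([-1.323,  0.313,  1.498, -0.   ,  1.331, -0.223]), 'dq': array([ 0.   ,  0.002,  0.001,  0.001, -0.   , -0.   ]), 'tau': array([-3.0000e-03, -4.1215e+01, -2.5990e+01, -0.0000e+00,  0.0000e+00,
       -0.0000e+00]), 'eef_pos': array([ 238.131, -467.893,  231.306]), 'ee_rot': array([ 0.   ,  0.972,  0.233, -0.   ]), 'force': array([-0.973,  0.711,  0.375]), 'wrist_torque': array([ 0.018, -0.009,  0.005]), 'grip_force': np.float64(0.0), 'grip_width': np.float64(0.999)} 18.700000000000003
```

Run:
```python
import cv2
a=cv2.imread('pics/scene1.png')[120:360,210:410];b=cv2.imread('pics/top1.png')[130:290,230:430]
cv2.imwrite('pics/s_c.png',cv2.resize(a,None,fx=2.5,fy=2.5,interpolation=2));cv2.imwrite('pics/t_c.png',cv2.resize(b,None,fx=3.5,fy=3.5,interpolation=2))
```

```text
(no output)
```

View pics/s_c.png

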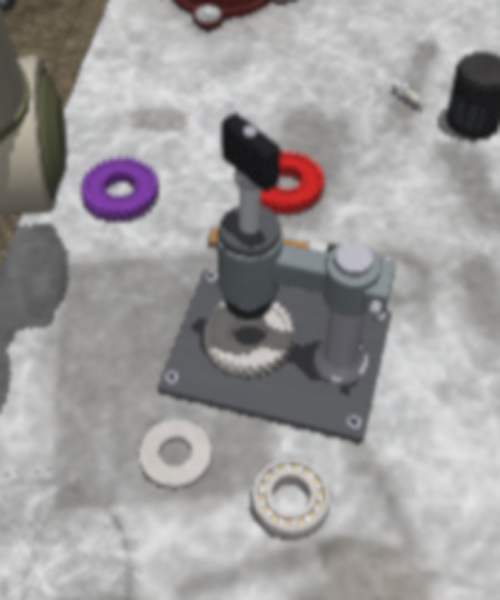

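View pics/t_c.png

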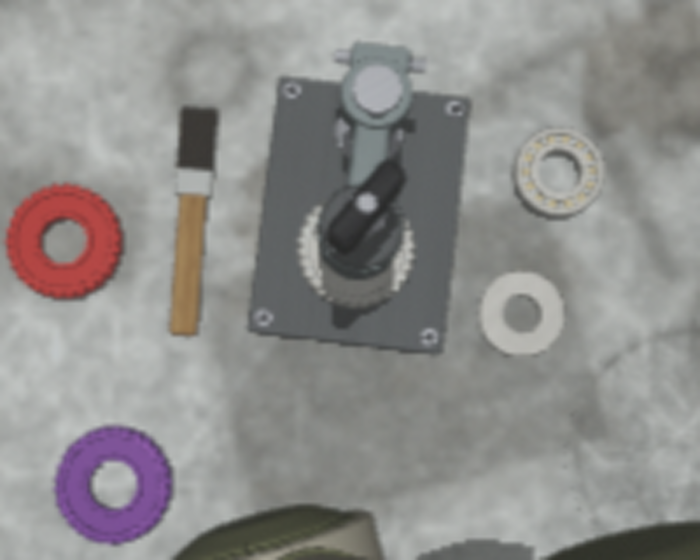

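The three gear-like things, in the top picture: red at about (248,199), purple at about (262,268), and the steel one under the foot at about (333,203). The steel one is meant, because it is plain steel and lies under the foot. The handle's white cap is at (335,188) and the bar runs at about -35° in the world. I'll move above it and look with the wrist camera.

```bash
python3 -m pendant '0 0 -0.06 0; 0 0 -0.06 0; 0.05 -0.037 0 0; 0.05 -0.037 0 0; 0.05 -0.037 0 0; 0.05 -0.037 0 0; 0.05 -0.037 0 0; 0.05 -0.037 0 0; 0.05 -0.037 0 0' 1
python3 -m pendant '0.05 -0.037 0 0; 0.02 -0.018 0 0; 0 0 0 0.18; 0 0 0 0.18; 0 0 0 0.18; 0 0 0 0.18; 0 0 0 0.18; 0 0 0 0.17; 0 0 0 0; 0 0 0 0'
python3 - <<'E'
from h import *
t=cap('top');print(onz(t,334.9,188,295.5))
for q in(['handle_grip']): print(models.boxes_of('top',q))
d=cap('wrist');save(d,'w1.png');print(d['pose'].round(3),models.boxes_of('wrist','handle_grip'),np.round(ctrl.sense()['joints'],3))
print(proj(d,(472,1,295.5)))
E
```

```text
time_s: 1.92
eef_pos: [433.1, -76.3, 351.5]
ee_rot: [0.0, 0.972, 0.233, 0.0]
force: [0.4, -1.2, 0.8]
grip_width: 0.996
grip_force: 0.0
time_s: 3.18
eef_pos: [470.0, 2.5, 351.3]
ee_rot: [-0.0, 0.956, -0.294, 0.0]
force: [-0.3, 0.5, 0.2]
grip_width: 1.003
grip_force: 0.0
[474.41028579   4.44590108 295.5       ]
[{'at': [453.4, 21.8, 290.5], 'p': 0.39}]
[[-5.62000e-01 -7.93000e-01 -2.35000e-01  5.30278e+02]
 [-8.27000e-01  5.39000e-01  1.61000e-01 -3.80640e+01]
 [-1.00000e-03  2.85000e-01 -9.59000e-01  4.94413e+02]
 [ 0.00000e+00  0.00000e+00  0.00000e+00  1.00000e+00]] [{'at': [478.1, 1.8, 294.2], 'p': 0.58}] [-0.245  0.131  1.417 -0.     1.594  1.924]
(np.float64(320.8049903834858), np.float64(217.12762213115528))
```

View pics/w1.png

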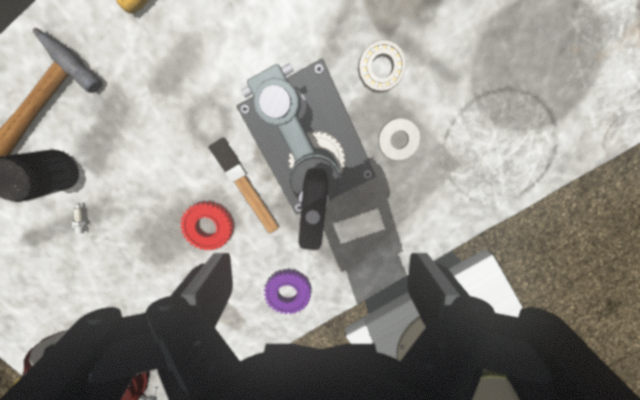

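Run:
```python
import cv2
a=cv2.imread('pics/w1.png')[150:262,260:372]
cv2.imwrite('pics/w1c.png',cv2.resize(a,None,fx=5,fy=5,interpolation=2))
```

```text
(no output)
```

View pics/w1c.png

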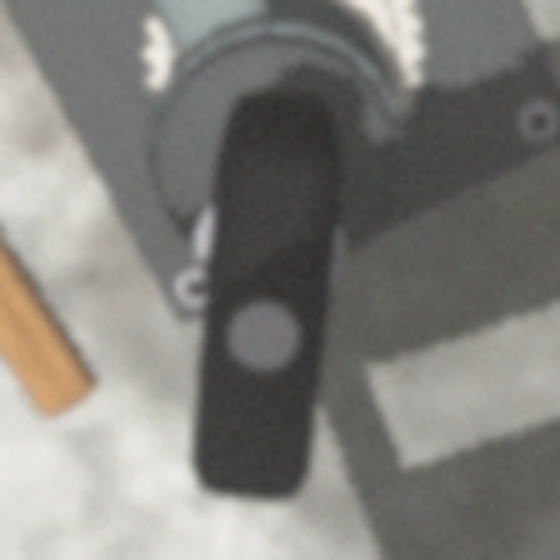

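Run:
```python
from h import *
d=cap('wrist');g=lambda u,v:onz(d,260+u/5,150+v/5,295.5)
c=g(265,336);e=g(251,490);e2=g(276,215)
s=ctrl.sense();w,x,y,z=s['ee_rot']
print(c,e,e2)
for a,b in((g(197,475),g(215,300)),(g(303,480),g(322,330)),(e,c)):print(np.degrees(np.arctan2(b[1]-a[1],b[0]-a[0])))
print('len',np.linalg.norm(e-c),np.linalg.norm(g(197,475)-g(303,480)))
th=2*np.arctan2(y,x);print('tool',np.degrees(th));D=np.array([472.5,3])-s['eef_pos'][:2]
X=np.array([np.cos(th),np.sin(th)]);Y=np.array([np.sin(th),-np.cos(th)])
for p in(c[:2],):print(p,(p-s['eef_pos'][:2])@X,(p-s['eef_pos'][:2])@Y)
```

```text
[475.0499076    5.56941036 295.5       ] [456.69409889  20.721934   295.5       ] [488.69143492  -5.69152445 295.5       ]
-40.75862029248664
-40.84578053567352
-39.53930837306636
len 23.801989125648998 15.375845177639764
tool -34.27877582040069
[475.0499076    5.56941036] 2.4213001454592664 -5.4168472115567425
```

The wrist picture has the bar's cap at (313,217). That gives an axis of (475,5.5), which agrees with the top camera's (474,4.5). The bar angle is -40.7° and the tool's is -34.3°. I'll align, descend and grip.

```bash
python3 -m pendant '0.002 -0.005 0 0.055; 0 0 0 0.055; 0 0 0.03 0; 0 0 0.03 0; 0 0 0.02 0; 0 0 0.015 0; 0 0 0 0' 1
python3 -m pendant '0 0 0 0; 0 0 0 0; 0 0 0 0; 0 0 0 0; 0 0 0 0; 0 0 0 0' 0 60
python3 - <<'E'
from h import *
d=cap('wrist');save(d,'w2.png',(130,100,510,400),1.5);print({k:np.round(v,2) for k,v in ctrl.sense().items()})
E
```

```text
time_s: 4.3
eef_pos: [474.2, 5.5, 255.8]
ee_rot: [0.0, 0.938, -0.347, -0.001]
force: [-0.8, -0.2, 1.1]
grip_width: 0.998
grip_force: 0.0
time_s: 5.05
eef_pos: [474.7, 5.5, 256.6]
ee_rot: [-0.0, 0.938, -0.347, 0.0]
force: [1.0, 2.2, 3.3]
grip_width: 0.205
grip_force: 59.3
{'time_s': np.float64(5.1), 'joints': array([-0.24,  0.18,  1.6 ,  0.  ,  1.36,  2.04]), 'dq': array([-0., -0.,  0., -0.,  0., -0.]), 'tau': array([-7.400e-01, -3.351e+01, -2.459e+01, -4.700e-01,  1.300e-01,
       -3.000e-02]), 'eef_pos': array([474.69,   5.53, 256.63]), 'ee_rot': array([-0.  ,  0.94, -0.35,  0.  ]), 'force': array([0.25, 1.21, 4.27]), 'wrist_torque': array([ 0.31, -0.18, -0.07]), 'grip_force': np.float64(59.31), 'grip_width': np.float64(0.2)}
```

View pics/w2.png

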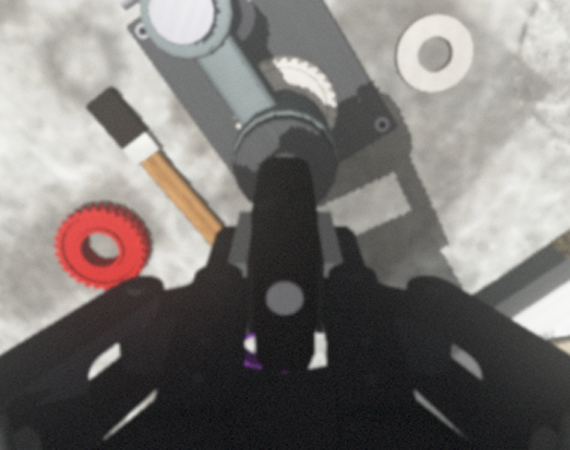

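The fingers are on both sides of the bar at (285,260) in the crop, and the 17.4 mm opening matches the 18 mm bar. Now I'll unlock it.

```bash
python3 -m pendant '0 0 0 -0.1; 0 0 0 -0.1; 0 0 0 -0.1; 0 0 0 -0.1' - 90;  python3 -c "
from h import *;s=ctrl.sense();print(s['wrist_torque'],s['force'])"
python3 -m pendant '0 0 0 -0.1; 0 0 0 -0.1; 0 0 0 -0.1; 0 0 0 -0.1; 0 0 0 -0.1; 0 0 0 -0.1; 0 0 0 -0.05; 0 0 0 0; 0 0 0 0';  python3 -c "
from h import *;s=ctrl.sense();print(s['wrist_torque'],s['force'],s['joints'])
d=cap('wrist');save(d,'w3.png',(130,100,510,400),1.5)"
```

```text
time_s: 5.6
eef_pos: [474.7, 5.6, 256.5]
ee_rot: [-0.0, 0.988, -0.152, 0.0]
force: [1.6, 1.4, 2.4]
grip_width: 0.203
grip_force: 87.6
[ 0.39354436 -0.22239593 -0.07873302] [1.58039994 1.39834704 2.43447099]
time_s: 6.72
eef_pos: [474.6, 5.7, 256.2]
ee_rot: [-0.0, 0.986, 0.169, 0.0]
force: [2.9, 3.5, -0.6]
grip_width: 0.199
grip_force: 87.6
[ 0.6503428  -0.47642183  0.01265024] [ 2.86377627  3.49991207 -0.63178691] [-2.35914276e-01  1.82315151e-01  1.59955538e+00  5.55538904e-04
  1.35961233e+00  9.94811731e-01]
```

View pics/w3.png

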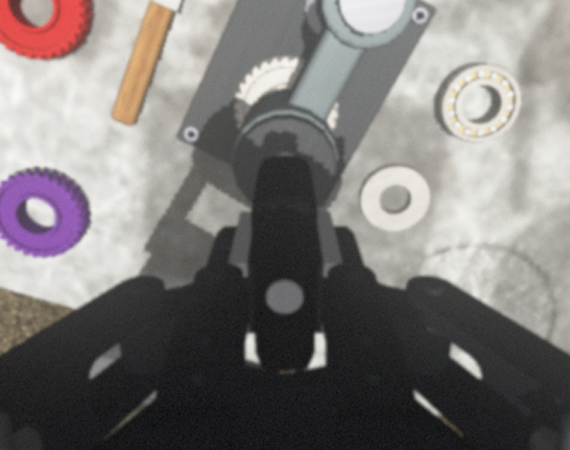

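The handle followed the turn and the torque has dropped off, so it is unlocked. I'll push down 22 mm first, since contact can come at 26 mm at the earliest.

```bash
python3 -m pendant '0 0 0.004 0; 0 0 0.004 0; 0 0 0.004 0; 0 0 0.004 0; 0 0 0.004 0; 0 0 0.002 0'; python3 -m pendant '0 0 0 0; 0 0 0 0'
for i in 1 2; do :; done; python3 -m pendant '0 0 0.001 0; 0 0 0.001 0'; python3 -m pendant '0 0 0.001 0; 0 0 0.001 0'
```

```text
time_s: 7.52
eef_pos: [474.6, 5.6, 233.9]
ee_rot: [-0.0, 0.986, 0.169, 0.0]
force: [2.8, 3.1, 0.6]
grip_width: 0.197
grip_force: 87.7
time_s: 7.78
eef_pos: [474.5, 5.6, 233.7]
ee_rot: [-0.0, 0.986, 0.169, -0.0]
force: [4.3, 4.6, -1.5]
grip_width: 0.201
grip_force: 87.6
time_s: 8.02
eef_pos: [474.5, 5.6, 232.0]
ee_rot: [-0.0, 0.986, 0.169, 0.0]
force: [3.2, 4.3, -0.2]
grip_width: 0.203
grip_force: 87.8
time_s: 8.28
eef_pos: [474.5, 5.6, 230.0]
ee_rot: [-0.0, 0.986, 0.169, 0.0]
force: [3.8, 5.2, 0.8]
grip_width: 0.198
grip_force: 87.8
```

```bash
r(){ grep -E 'eef|force: \['; }
python3 -m pendant '0 0 0.001 0; 0 0 0.001 0'|r; python3 -m pendant '0 0 0.001 0; 0 0 0.001 0'|r; python3 -m pendant '0 0 0.001 0; 0 0 0.001 0'|r
```

```text
eef_pos: [474.5, 5.6, 228.0]
force: [3.4, 5.1, 1.4]
eef_pos: [474.5, 5.6, 226.1]
force: [4.7, 3.9, 0.6]
eef_pos: [474.5, 5.6, 224.1]
force: [2.5, 3.9, 0.1]
```

```bash
r(){ grep -E 'eef|force: \['; }
python3 -m pendant '0 0 0.001 0; 0 0 0.001 0'|r; python3 -m pendant '0 0 0.001 0; 0 0 0.001 0'|r
```

```text
eef_pos: [474.5, 5.6, 222.0]
force: [3.4, 3.8, 1.0]
eef_pos: [474.5, 5.6, 220.1]
force: [3.1, 4.1, 0.5]
```

```bash
r(){ grep -E 'eef|force: \['; }
python3 -m pendant '0 0 0.001 0; 0 0 0.001 0'|r
```

```text
eef_pos: [474.6, 5.6, 218.1]
force: [3.3, 4.2, 0.7]
```

```bash
r(){ grep -E 'eef|force: \['; }
python3 -m pendant '0 0 0.001 0; 0 0 0.001 0'|r; python3 -c "
from h import *
d=cap('scene');save(d,'s2.png',(220,110,400,300),3)"
```

```text
eef_pos: [474.5, 5.6, 216.1]
force: [4.0, 5.3, 1.0]
```

View pics/s2.png

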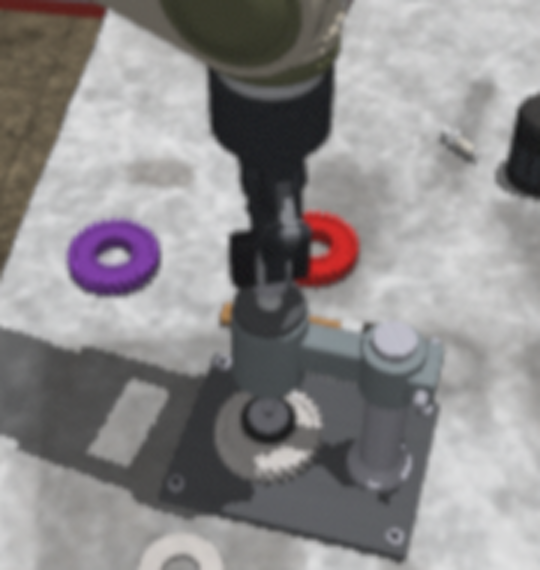

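The tube has come down with the hand. The foot at (268,418) in the crop is out of the sleeve and close to the gear. I'll go on feeling for it.

```bash
r(){ grep -E 'eef|force: \['; }
python3 -m pendant '0 0 0.001 0; 0 0 0.001 0'|r
```

```text
eef_pos: [474.5, 5.6, 214.1]
force: [3.6, 3.6, 1.3]
```

```bash
r(){ grep -E 'eef|force: \['; }
python3 -m pendant '0 0 0.001 0; 0 0 0.001 0'|r
```

```text
eef_pos: [474.6, 5.6, 212.1]
force: [3.4, 3.9, -0.1]
```

```bash
r(){ grep -E 'eef|force: \['; }
python3 -m pendant '0 0 0.001 0; 0 0 0.001 0'|r
```

```text
eef_pos: [474.6, 5.6, 210.2]
force: [2.5, 4.6, 3.3]
```

```bash
r(){ grep -E 'eef|force: \['; }
python3 -m pendant '0 0 0.001 0'|r;python3 -m pendant '0 0 0 0'|r
```

```text
eef_pos: [474.7, 5.6, 209.5]
force: [1.9, 4.7, 6.1]
eef_pos: [474.6, 5.6, 209.5]
force: [1.9, 5.1, 4.2]
```

```bash
r(){ grep -E 'eef|force: \['; }
python3 -m pendant '0 0 0.0005 0'|r;python3 -m pendant '0 0 0 0'|r
```

```text
eef_pos: [474.7, 5.6, 209.3]
force: [1.9, 4.9, 7.7]
eef_pos: [474.7, 5.6, 209.2]
force: [1.4, 5.4, 6.7]
```

```bash
r(){ grep -E 'eef|force: \['; }
python3 -m pendant '0 0 0.0007 0; 0 0 0.0006 0'|r;python3 -m pendant '0 0 0 0'|r;python3 -m pendant '0 0 0 0'|r
```

```text
eef_pos: [474.8, 5.6, 208.4]
force: [0.2, 4.1, 11.5]
eef_pos: [474.7, 5.6, 208.3]
force: [1.0, 4.8, 9.6]
eef_pos: [474.7, 5.6, 208.3]
force: [0.3, 3.9, 9.2]
```

Contact came at z≈210.6, and z=208.3 is about 2.3 mm of compression, or roughly 10 N. Now I'll lock it.

```bash
r(){ grep -E 'eef|ee_rot|force: \['; }
python3 -m pendant '0 0 0 0.1; 0 0 0 0.1; 0 0 0 0.1; 0 0 0 0.1; 0 0 0 0.1; 0 0 0 0'|r
python3 -m pendant '0 0 0 0.1; 0 0 0 0.1; 0 0 0 0.1; 0 0 0 0.1; 0 0 0 0.1; 0 0 0 0.08; 0 0 0 0; 0 0 0 0'|r;python3 -c "
from h import *;s=ctrl.sense();print(s['wrist_torque'],s['joints'][5])"
```

```text
eef_pos: [474.8, 5.4, 208.3]
ee_rot: [0.0, 0.997, -0.08, 0.001]
force: [0.9, 3.9, 9.5]
eef_pos: [474.7, 5.4, 208.4]
ee_rot: [-0.0, 0.932, -0.361, 0.001]
force: [0.2, 3.1, 10.1]
[ 0.66225215 -0.03020381 -0.03695858] 2.0741529334437208
```

```bash
r(){ grep -E 'eef|ee_rot|force: \['; }
python3 -m pendant '0 0 0 0.05; 0 0 0 0'|r
python3 -m pendant '0 0 -0.0007 0; 0 0 -0.0006 0; 0 0 0 0'|r;python3 -c "
from h import *;s=ctrl.sense();print(s['wrist_torque'],s['joints'][5])"
```

```text
eef_pos: [474.7, 5.4, 208.3]
ee_rot: [-0.0, 0.923, -0.385, 0.001]
force: [-0.5, 4.1, 10.0]
eef_pos: [474.5, 5.4, 208.6]
ee_rot: [0.0, 0.923, -0.384, 0.0]
force: [4.1, 3.0, -0.8]
[ 0.53944293 -0.73778816 -0.02866045] 2.123932429864561
```

Lifting 1.3 mm took the hand's load off and the tube hardly moved, so the lock holds. I'll let go and retreat upwards.

```bash
python3 -m pendant '0 0 0 0; 0 0 0 0; 0 0 0 0; 0 0 0 0; 0 0 0 0; 0 0 -0.02 0; 0 0 -0.03 0; 0 0 -0.05 0; 0 0 -0.05 0; 0 0 0 0' 1
python3 - <<'E'
from h import *
w=cap('wrist');s=cap('scene')
a=cv2.resize(w['color'][100:400,160:480],(400,375));b=cv2.resize(s['color'][110:330,220:400],(400,489))
o=np.zeros((489,800,3),np.uint8);o[:375,:400]=a;o[:,400:]=b;cv2.imwrite('pics/end.png',o[...,::-1])
for q in('handle_grip','gear'):print(q,models.boxes_of('wrist',q)[:1],models.boxes_of('scene',q)[:3])
E
```

```text
time_s: 15.45
eef_pos: [475.3, 5.3, 362.1]
ee_rot: [-0.001, 0.923, -0.384, 0.003]
force: [-0.5, 0.3, -0.3]
grip_width: 1.0
grip_force: 0.0
handle_grip [{'at': [483.0, 2.8, 247.2], 'p': 0.66}] [{'at': [474.6, -4.0, 227.7], 'p': 0.84}]
gear [{'at': [485.7, -21.6, 27.4], 'p': 0.89}] [{'at': [477.3, -8.2, 32.6], 'p': 0.76}, {'at': [299.0, 183.6, 15.0], 'p': 0.72}, {'at': [494.7, 232.6, 16.6], 'p': 0.69}]
```

View pics/end.png

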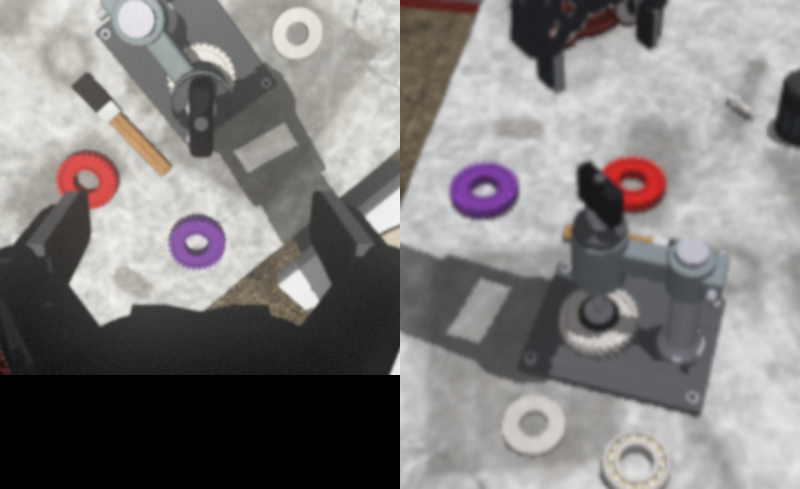

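The end picture shows the bar at (202,110) turned back into line with the tool. The foot at (600,312) is down on the centred gear, the neighbours haven't moved and the gripper is clear. Handing in.

```bash
python3 -c "
from rig import ctrl;print(ctrl.finish_job())"
```

```text
the job is handed in; nothing more can be done
None
```

The job is handed in with no verdict shown: the gear is clamped at an estimated 10 N (from wrist force and foot travel), the handle is turned back to its lock and the gripper is clear; the brush, bearing and washer were left alone.

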